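# Open the counter show case and stand its lid on the prop rod

### The job

Open the small show case on the charity-shop counter for the day: swing its lid right back until it leans on its hinge stop, swing the prop rod up from the side of the case until it leans on its own stop, then bring the lid forward again and let it down gently, so that it stands half open with the red end of the rod in the brass socket. Take the hand away and leave the china around the case where it is.

Things in the scene. Friction and masses are not known exactly. Their poses are not given: they have to be found in the camera images.
- case: Show case of dark wood, 200 x 200 mm, rim 90 mm high, fixed to the counter. Origin: centre of its underside; its own -x axis points to the front (the side that the lid opens from), +x to the hinge side, +y to the side that carries the prop rod, z up.
- lid (a joint): Hinge angle of the lid in rad: 0 shut, pi/2 upright, 1.83 leaning back on its hinge stop. The lid (about 0.5 kg, low friction) stays up by itself only beyond pi/2, where its weight leans it on the stop; below that it falls shut. Standing on the rod it reads about 1.04.
- rod (a joint): Angle of the prop rod in rad: 0 stowed level along the side of the case with its end to the front, pi/2 upright, 1.83 leaning towards the hinge side on its stop. It pivots freely (about 70 g): below pi/2 it drops back, beyond it its weight leans it on the stop. Carrying the lid it reads about 1.79.
- lid_hinge (a point): Point on the lid's hinge axis at the middle of the case's width, 100 mm behind the case's origin and 90 mm above it, level with the lid's underside. Its frame turns with the lid: y along the hinge axis (as the case's +y), -x from the hinge to the lid's front edge, z out of the top face.
- lid_lip (a point): Middle of the lid's lower front edge, 222 mm from the hinge axis, under which it can be lifted; frame as lid_hinge. The lid is a dark wooden frame 26 mm wide, 14 mm thick, round a clear pane, 236 mm wide along y; it overhangs the case 22 mm at the front, 18 mm at the sides.
- lid_pull (a point): Centre of the brass bar pull on the lid's top face: round bar 8 mm thick, 90 mm long along y, with two end posts, its axis 35 mm above the top face and 20 mm in from the front edge; frame as lid_hinge.
- lid_socket (a point): Where the centre of the rod's red ball sits when the lid stands on the rod: inside a square brass cup, 22 x 22 mm, 13 mm deep, that opens out of the lid's underside on a bracket beyond the lid's side edge; 100 mm from the hinge axis, 7 mm below the underside, 132 mm to +y of the lid's middle.
- rod_pivot (a point): Pivot of the prop rod: 132 mm to +y of the case's origin, 15 mm behind it, 55 mm above the counter. The rod is 8 mm thick steel and swings in an upright plane parallel to the case's side, its axis 32 mm outside the side wall; frame turns with it, -x along the rod to its free end.
- rod_tip (a point): Centre of the red ball, 14 mm in diameter, at the free end of the rod, 125 mm from the pivot; turns with the rod.
- ginger_jar: Yellow and blue lidded jar, 108 mm across, 166 mm high, origin under its foot. Leave alone.
- vase: Yellow and blue vase, 90 mm across, 146 mm high, origin under its foot. Leave alone.
- pitcher: Peach pitcher with a handle, 120 mm across, 149 mm high, origin under its foot. Leave alone.
- butter_dish: Cream butter dish with a knobbed cover, 156 mm across, 88 mm high, origin under its foot. Leave alone.
- mug: Tan mug, 76 mm across, 95 mm high, origin under its foot. Leave alone.
- trinket_box: Wooden trinket box, 94 x 124 mm, 62 mm high, origin under its middle. Leave alone.

How it is judged:
By the outcome, as a careful person would: the job done as asked, in the order asked, and still so for the second after the job is handed in, with the robot touching nothing.
It also fails if it takes over 72 s, if anything falls off the work surface, if the arm or the gripper's body presses on something with over 40 N, if the wrist force passes 120 N, or if a joint passes its speed limit or range.

### The arm

A 6-joint arm with a two-finger parallel gripper is mounted at the origin on the work surface. World frame = base frame: x ahead of the robot, y to its left, z up, the work surface at z = 0. Lengths are in mm, angles in rad, forces in N, time in s.
With the tool pointing down it reaches from about 275 to 750 mm from the base axis. Payload 10.2 kg.
Tool frame: the origin (TCP) lies between the finger pads; the fingertips stand 17 mm ahead of it and the grasp point (between the pads) lies 2 mm behind it; y points along the fingers, x is the direction in which the jaws open and shut, and the axes are right-handed (so a half turn about y gives the same grasp; the last joint's range is limited). The gripper opens to 85 mm and grips with 20 to 120 N. Pads are 22 mm wide; open, the fingers measure 114 mm over their backs; the gripper's body (76 mm by 85 mm) begins 54 mm behind the grasp point. The pads swing forward as they close: fully open they stand 13 mm farther back than shut.
Start: joints at [-0.223, 0.313, 1.498, -0, 1.331, -0.223], TCP at [525.006, -0.014, 248.294] pointing down, gripper open.
Joint ranges: [-2.94, 2.94], [-0.97, 2.17], [0.19, 2.56], [-1.23, 4.37], [0.02, 3.11], [-2.88, 2.88]. Speed limits (rad/s): [2.39, 2.39, 3.01, 3.14, 3.14, 3.14].

### API

Orientations are given as a unit quaternion [w, x, y, z].
In Python, from rig import ctrl gives the robot as it stands.
- The arm moves only by the tool jog_arm, never from a script. Its argument "targets" is a list of rows, each an object with "offset": the shift along the tool's x, y, z in m, a list of three; "yaw": the turn about the tool's y in rad. In form: [{"offset": [dx, dy, dz], "yaw": yaw}, ...]. A call has 1 to 12 rows; each row is the pose to reach, as a shift and turn from the pose measured when the call began, along the tool's axes at that moment; what a row does not reach only later rows make up. A row lasts 1/12 s, in which the tool goes at most 41.7 mm and 7.16 degrees, less where a joint would pass 70% of its speed; a pose out of reach is approached as far as the arm can. A call with a gripper value outside its range is refused whole. "fingers" is the finger opening in m, from 0 to 0.0854, set as the call begins (left out, the last holds). The fingers move at their own pace and stop on an object; "grip_force" is the grip in N (left out, the last holds). Time passes only in rows, so rows that repeat a pose let the fingers close. It gives the time, the measured TCP pose, the force and the opening at its end, in the units of the state.
- ctrl.sense(): the state, without advancing time (a new reading comes with each control period).
- ctrl.capture(name): name is "scene" or "side" or "wrist"; returns a dict with "img" (384x512x3 uint8, red, green, blue), "intrinsics" (3x3 intrinsics, pixels), "T" (4x4, takes a point from camera to world coordinates); the wrist camera has in their place "mount" (4x4, takes a point from camera to tool coordinates, whose origin is the TCP and whose axes are the tool frame's). Camera axes: x right, y up, looking along -z (the intrinsics and any distortion apply to the point x, -y, -z); pixel columns grow to the right and rows downward; lengths in mm; the calibration is good to about 2 mm. A picture is of the moment at which its call begins: read the wrist's pose just before it. There is no depth.
- ctrl.finish_job(): hands the job in, once; it reports no verdict.
Trained networks look in the newest picture that a camera, given by its name, has taken for a name from the list of things; names that differ only in an ending like _2 or _b are one class to them, and where a whole thing is asked for, a point or a joint stands for the part that bears it (a point fixed in the world has none). Each returns a list of dicts, best first, with "score" (0 to 1); they miss things now and then, are a little off and sometimes report something else, mostly with a low value. They report only what shows in the picture. A call takes as long as a camera call.
- ctrl.boxes_of(camera, target): "box" ([left, top, right, bottom] in pixels, round what is visible of it).
- ctrl.regions_of(camera, target): "region" (384x512 bool, what is visible of it) and "box" ([left, top, right, bottom] in pixels, round what is visible of it).
The state is a dict: "time_s": time; "joints": joint angles; "dq": joint speeds; "tau": joint torques, N m; "eef_pos": TCP position; "ee_rot": TCP orientation; "force": force on the tool from outside, world axes, zero at the start; "wrist_torque": the same for the moment, N m; "grip_width": opening from 0.0 (shut) to 1.0 (fully open).
Only numpy, scipy, OpenCV 4.12 (cv2) and the standard library are available. Lean on these libraries where they do the work, as an engineer would, in place of code of your own. Each camera call takes 0.05 s, during which the arm holds its last target.

## Working session

There is one attempt and no reset: what is moved stays moved. The work goes in short steps, Python scripts to look and compute and a tool call to move; the robot and the scene stay as the last step left them, time stands still between calls to the robot, and variables do not carry over. Pictures are saved under pics/ and viewed, and the job is handed in when it is done.

Besides the shell and the picture viewer there is one more tool, called after "Request:" as name(argument=value, ...), one argument or row to a line, values as JSON. jog_arm: Moves the arm, as the interface text tells. Its arguments: {"type":"object","properties":{"targets":{"type":"array"},"fingers":{"type":"number"},"grip_force":{"type":"number"}},"required":["targets"]}

```bash
ls; mkdir -p pics
python3 - <<'E'
from rig import ctrl
import cv2
s=ctrl.sense();print(s)
for n in("scene","side","wrist"):
    c=ctrl.capture(n);cv2.imwrite(f"pics/{n}0.png",cv2.cvtColor(c["img"],cv2.COLOR_RGB2BGR))
    print(n,c["intrinsics"],c.get("T",c.get("mount")),[k for k in c])
E
```

```text
pics
{'time_s': 0.0, 'joints': array([-2.23395021e-01,  3.13461815e-01,  1.49847134e+00, -1.62010291e-05,
        1.33098129e+00, -2.23396525e-01]), 'dq': array([ 6.03307246e-05, -7.11116132e-04, -1.75544040e-03, -1.78229400e-03,
       -1.06330515e-03, -5.04967776e-04]), 'tau': array([-5.78409599e-04, -4.12261176e+01, -2.59742296e+01, -3.58453699e-04,
        4.11797926e-03, -1.23038126e-05]), 'eef_pos': array([5.24756141e+02, 4.20036188e-02, 2.47716119e+02]), 'ee_rot': array([ 7.07204733e-01, -7.07008520e-01,  4.55045522e-04,  4.58836989e-04]), 'force': array([-0.09135923,  0.52061994, -0.39088369]), 'wrist_torque': array([ 0.00566149, -0.00852073, -0.02505321]), 'grip_width': 1.001362051010654}
scene [[442.22610805   0.         267.24123539]
 [  0.         442.22610805 179.47778863]
 [  0.           0.           1.        ]] [[ 5.18747663e-01 -7.35985275e-01  4.35001766e-01  1.07116113e+03]
 [ 8.54825753e-01  4.38677546e-01 -2.77191167e-01 -3.42412803e+02]
 [ 1.31831097e-02  5.15642983e-01  8.56702119e-01  1.18339041e+03]
 [ 0.00000000e+00  0.00000000e+00  0.00000000e+00  1.000000
[... 196 characters left out ...]
3e-02 -7.76917464e-02  4.61255918e+02]
 [-9.59181794e-02  7.46991038e-01 -6.57878478e-01 -5.99423519e+02]
 [ 1.89785718e-02  6.62178158e-01  7.49106068e-01  8.03070352e+02]
 [ 0.00000000e+00  0.00000000e+00  0.00000000e+00  1.00000000e+00]] ['img', 'intrinsics', 'T']
wrist [[323.26233168   0.         251.68475503]
 [  0.         323.26233168 193.09926418]
 [  0.           0.           1.        ]] [[ 9.99999516e-01 -9.34822336e-04 -3.05342953e-04  1.29844606e-01]
 [-1.32190289e-05  2.97683409e-01 -9.54664647e-01 -1.25202852e+02]
 [ 9.83337367e-04  9.54664189e-01  2.97683253e-01  7.67004757e+01]
 [ 0.00000000e+00  0.00000000e+00  0.00000000e+00  1.00000000e+00]] ['img', 'intrinsics', 'mount']
```

View pics/scene0.png

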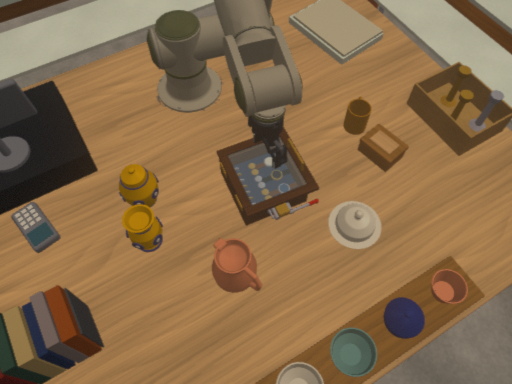

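View pics/side0.png

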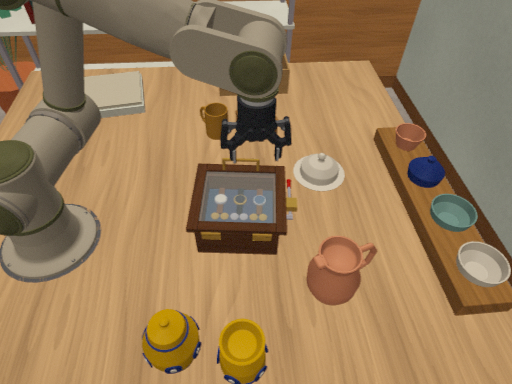

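View pics/wrist0.png

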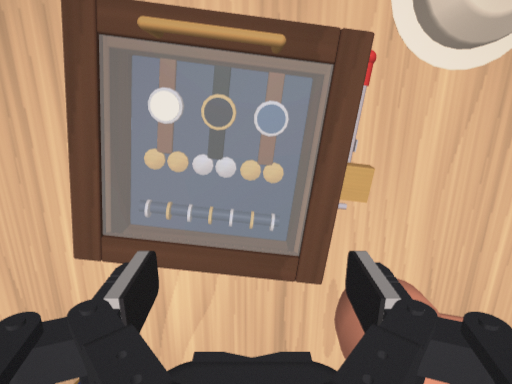

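The case's front (brass pull) faces world +y and the rod side faces +x. I'll enlarge crops so I can mark keypoints.

Run:
```python
import cv2
for n,(a,b,c,d),k in(("scene",(205,115,335,230),6),("side",(180,145,310,255),6),("wrist",(50,0,390,290),2)):
    i=cv2.imread(f"pics/{n}0.png")[b:d,a:c];i=cv2.resize(i,None,fx=k,fy=k,interpolation=cv2.INTER_CUBIC)
    for u in range(a,c,10):
        cv2.putText(i,str(u),((u-a)*k,10),0,.35,(255,255,255),1); cv2.line(i,((u-a)*k,12),((u-a)*k,18),(255,255,255),1)
    for v in range(b,d,10): cv2.putText(i,str(v),(0,(v-b)*k+4),0,.35,(0,255,255),1)
    cv2.imwrite(f"pics/{n}0c.png",i);print(i.shape)
```

```text
(690, 780, 3)
(660, 780, 3)
(580, 680, 3)
```

View pics/scene0c.png

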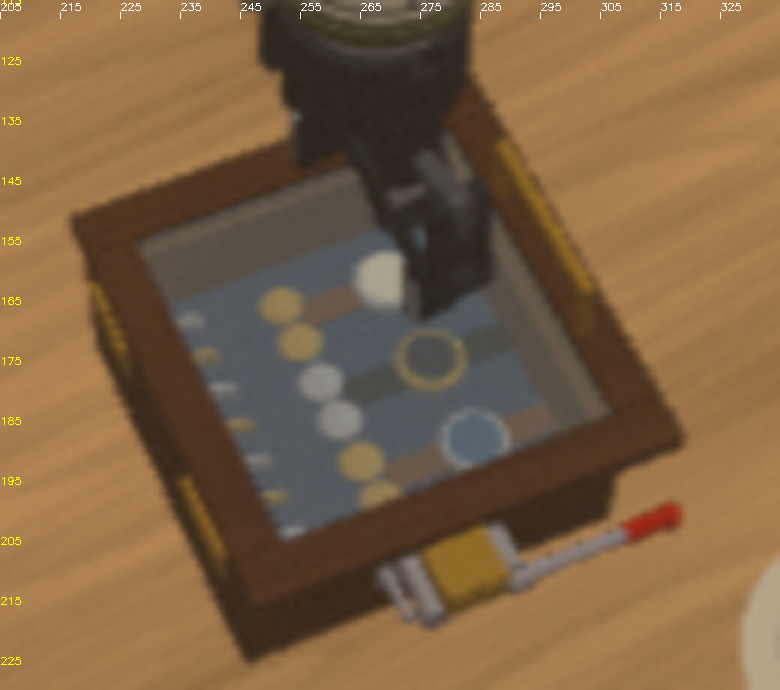

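View pics/side0c.png

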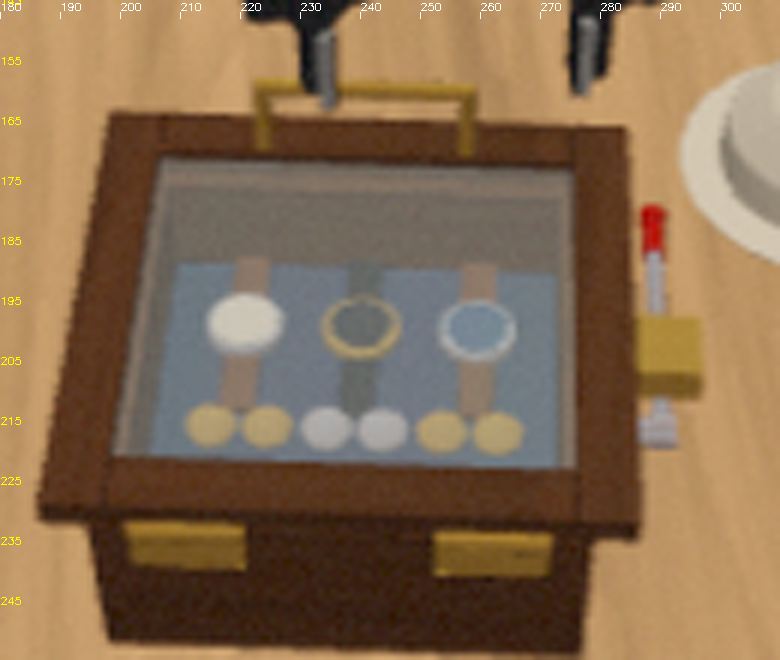

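View pics/wrist0c.png

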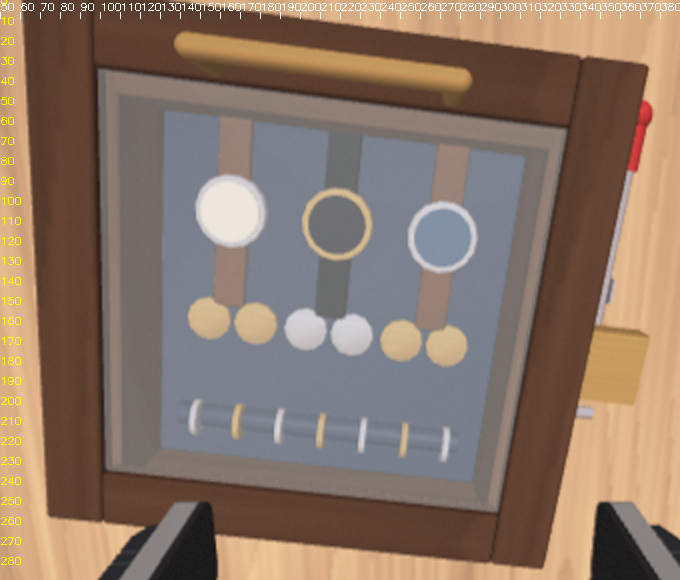

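```bash
cat > h.py <<'E'
import numpy as np, cv2
from scipy.spatial.transform import Rotation as R
from rig import ctrl
def shot(n,fn=None):
    s=ctrl.sense(); c=ctrl.capture(n)
    if n=="wrist":
        q=s["ee_rot"]; T=np.eye(4);T[:3,:3]=R.from_quat([q[1],q[2],q[3],q[0]]).as_matrix();T[:3,3]=s["eef_pos"]
        c["T"]=T@c["mount"]
    if fn: cv2.imwrite("pics/"+fn,cv2.cvtColor(c["img"],cv2.COLOR_RGB2BGR))
    return c
def proj(c,P):
    P=np.atleast_2d(P); q=(P-c["T"][:3,3])@c["T"][:3,:3]
    q=np.stack([q[:,0],-q[:,1],-q[:,2]],1)@c["intrinsics"].T
    return q[:,:2]/q[:,2:]
def case2w(pose,P):
    x,y,a=pose; P=np.atleast_2d(P).astype(float); c,s=np.cos(a),np.sin(a)
    return np.stack([x+c*P[:,0]-s*P[:,1],y+s*P[:,0]+c*P[:,1],P[:,2]],1)
def lidpt(th,r,n,y=0):  # r from hinge, n above underside
    return [100-r*np.cos(th)+n*np.sin(th),y,90+r*np.sin(th)+n*np.cos(th)]
def rodpt(a,r=125): return [15-r*np.cos(a),132,55+r*np.sin(a)]
E
python3 - <<'E'
from h import *
from scipy.optimize import least_squares
C={n:shot(n) for n in("scene","side","wrist")}
import pickle;pickle.dump(C,open("C0.pkl","wb"))
obs=[("scene","FR",319.2,188),("scene","BR",247,215.3),("scene","BN",217,151.3),("scene","P-",288.3,139.2),("scene","P+",303.7,163.7),("scene","ball",317,200.8),
("side","FN",198.3,163.8),("side","FR",284.5,166.3),("side","BR",286.3,232.5),("side","BN",186.7,229.7),("side","P-",223,159.2),("side","P+",258.7,160.3),("side","ball",288.8,180.5),
("wrist","FR",374,33),("wrist","BR",321.5,284),("wrist","BN",75,257.5),("wrist","P-",140,21.5),("wrist","P+",284,39.5),("wrist","ball",372,55.5)]
def pts(b): return dict(FR=[-122,118,104],FN=[-122,-118,104],BR=[b,118,104],BN=[b,-118,104],**{"P-":[-102,-45,139],"P+":[-102,45,139]},ball=rodpt(0))
def res(p,per=False):
    D=pts(p[3]); r=[proj(C[n],case2w(p[:3],D[k]))[0]-[u,v] for n,k,u,v in obs]
    return np.array(r) if per else np.ravel(r)
for cam in (None,"scene","side","wrist"):
    f=lambda p:(res(p,True)*np.array([[cam is None or o[0]==cam] for o in obs])).ravel()
    s=least_squares(f,[480,50,-1.6,100],loss="huber");print(cam,s.x.round(3))
    if cam is None:
        for o,r in zip(obs,res(s.x,True)):print(o[:2],r.round(1))
        P=s.x[:3]
for k,q in dict(pull=lidpt(0,202,49),pull_back=lidpt(1.83,202,49),ball=rodpt(0),ballup=rodpt(1.83),hinge=[100,0,90]).items(): print(k,case2w(P,q)[0].round(1))
for t in ("ginger_jar","vase","pitcher","butter_dish","mug","trinket_box"):
    for cam in("scene","side"):
        b=ctrl.boxes_of(cam,t); print(t,cam,b[:1])
E
```

```text
None [488.46   13.875  -1.691  99.272]
('scene', 'FR') [ 0.4 -0.9]
('scene', 'BR') [0.5 0.4]
('scene', 'BN') [-0.8 -1. ]
('scene', 'P-') [0.5 0.1]
('scene', 'P+') [-1.1 -0.8]
('scene', 'ball') [-0.7  0. ]
('side', 'FN') [-0.2 -2.2]
('side', 'FR') [ 0.6 -2.1]
('side', 'BR') [ 1.3 -2.1]
('side', 'BN') [-0.8 -2.4]
('side', 'P-') [ 0.8 -1.3]
('side', 'P+') [-0.4 -1.4]
('side', 'ball') [ 0.1 -0.4]
('wrist', 'FR') [ 4.  -1.9]
('wrist', 'BR') [1.9 0.5]
('wrist', 'BN') [-1.3  0.4]
('wrist', 'P-') [5.8 0.3]
('wrist', 'P+') [-1.5  0.5]
('wrist', 'ball') [-2.1  1.8]
scene [489.655  13.903  -1.694  99.384]
side [488.092   8.055  -1.685  99.681]
wrist [487.052  14.041  -1.688  99.027]
pull [500.6 115.1 139. ]
pull_back [ 464.7 -183.8  272.7]
ball [632.7 107.3  55. ]
ballup [613.9 -48.6 175.8]
hinge [476.5 -85.4  90. ]
ginger_jar scene [{'box': [120.8, 161.7, 156.7, 205.7], 'score': 0.6}]
ginger_jar side [{'box': [141.2, 308.2, 202.1, 373.5], 'score': 0.72}]
vase scene [{'box': [121.8, 203.4, 163.1, 250.3], 'score': 0.76}]
vase side [{'box': [215.4, 318.7, 272.0, 383.4], 'score': 0.89}]
pitcher scene []
pitcher side [{'box': [305.6, 235.5, 375.7, 304.9], 'score': 0.67}]
butter_dish scene [{'box': [328.1, 201.0, 383.2, 248.7], 'score': 0.94}]
butter_dish side [{'box': [296.6, 156.9, 343.0, 190.4], 'score': 0.91}]
mug scene [{'box': [342.6, 96.1, 374.0, 136.6], 'score': 0.87}]
mug side [{'box': [197.2, 101.7, 230.2, 141.8], 'score': 0.67}]
trinket_box scene [{'box': [328.1, 199.5, 384.3, 250.4], 'score': 0.72}]
trinket_box side []
```

Run:
```python
from h import *
import pickle
C=pickle.load(open("C0.pkl","rb"))
from scipy.optimize import least_squares
def fit(n,b,d,h):
    t=np.linspace(0,6.28,24)
    def f(p):
        q=np.vstack([np.c_[p[0]+d/2*np.cos(t),p[1]+d/2*np.sin(t),z*np.ones(24)] for z in np.linspace(0.05*h,h*.95,5)])
        u=proj(C[n],q); return [u[:,0].min()-b[0],u[:,1].min()-b[1],u[:,0].max()-b[2],u[:,1].max()-b[3]]
    s=least_squares(f,[550,0]);print(n,s.x.round(0),np.round(s.fun,0))
fit("scene",[120.8,161.7,156.7,205.7],108,166);fit("side",[141.2,308.2,202.1,373.5],108,166)
fit("scene",[121.8,203.4,163.1,250.3],90,146)
fit("side",[305.6,235.5,375.7,304.9],120,149);fit("scene",[212,238,262,292],120,149)
fit("scene",[328.1,201.0,383.2,248.7],156,88);fit("side",[296.6,156.9,343.0,190.4],156,88)
fit("scene",[342.6,96.1,374.0,136.6],76,95)
s=ctrl.sense();print(s["time_s"])
```

```text
scene [ 339. -307.] [-7. -8.  8.  7.]
side [ 344. -325.] [ -4. -11.   5.   9.]
scene [ 465. -354.] [-1. -2.  2.  2.]
side [ 696. -196.] [ 2. -5. -2.  4.]
scene [ 694. -186.] [ 1. -4. -1.  4.]
scene [747. 163.] [-3. -7.  2.  7.]
side [727. 145.] [ -6. -13.   6.  10.]
scene [441. 407.] [ 2.  3. -2. -3.]
0.9
```

The three cameras agree on the case pose to within 2 mm in x and 0.01 rad in yaw. In y, the side camera is about 6 mm off the other two. I'm moving above the pull.

Request:
jog_arm(
  targets=[
    {"offset": [-0.002,0,0.01],"yaw": 0.125},
    {"offset": [-0.004,0,0.02],"yaw": 0.25},
    {"offset": [-0.006,0,0.03],"yaw": 0.375},
    {"offset": [-0.008,0,0.04],"yaw": 0.5},
    {"offset": [-0.01,0,0.05],"yaw": 0.625},
    {"offset": [-0.012,0,0.06],"yaw": 0.75},
    {"offset": [-0.014,0,0.07],"yaw": 0.875},
    {"offset": [-0.016,0,0.08],"yaw": 1.0},
    {"offset": [-0.018,0,0.09],"yaw": 1.125},
    {"offset": [-0.02,0,0.1],"yaw": 1.25},
    {"offset": [-0.022,0,0.108],"yaw": 1.375},
    {"offset": [-0.024,0,0.115],"yaw": 1.5},
  ],
  fingers=0.045,
  grip_force=25,
)

```text
time_s: 1.9
eef_pos: [500.9, 115.6, 248.3]
ee_rot: [0.516, -0.516, 0.484, -0.484]
force: [0.5, -0.0, -0.3]
grip_width: 0.528
```

Request:
jog_arm(
  targets=[
    {"offset": [0,0,0],"yaw": 0.1},
    {"offset": [0,0,0],"yaw": 0.191},
    {"offset": [0,0,0],"yaw": 0.191},
    {"offset": [0,0,0],"yaw": 0.191},
  ],
)

```text
time_s: 2.23
eef_pos: [500.9, 115.6, 248.3]
ee_rot: [0.468, -0.468, 0.53, -0.53]
force: [0.4, 0.1, -0.3]
grip_width: 0.529
```

```bash
cat >> h.py <<'E'
POSE=np.array([488.5,13.6,-1.691])
def tool():
    s=ctrl.sense(); q=s["ee_rot"]; M=R.from_quat([q[1],q[2],q[3],q[0]]).as_matrix(); return s,M
def off(W):   # world target -> tool offset m
    s,M=tool(); return ((np.atleast_2d(W)-s["eef_pos"])@M/1000).round(4)
def ang(): 
    s,M=tool(); return np.arctan2(M[1,0],M[0,0])
E
python3 - <<'E'
from h import *
s,M=tool();print(s["time_s"],s["eef_pos"],ang(),M.round(3).tolist(),s["grip_width"],s["joints"].round(2),s["force"].round(1))
c=shot("wrist","w1.png");print(proj(c,case2w(POSE,[[-102,-45,139],[-102,45,139],[-122,118,104],rodpt(0)])))
print(off(case2w(POSE,[-102,0,142])))
E
```

```text
2.2333 [500.85549642 115.5859663  248.32774914] -1.694091967498922 [[-0.123, 0.0, 0.992], [-0.992, 0.0, -0.123], [-0.0, -1.0, 0.0]] 0.5290791716821247 [-0.    0.29  1.53  0.    1.32  1.69] [ 0.4  0.1 -0.3]
[[253.44612759 250.09283602]
 [253.38547836 137.53631131]
 [226.7107773   34.48064026]
 [243.88784539  26.51909481]]
[[ 6.000e-04  1.063e-01 -1.000e-04]]
```

View pics/w1.png

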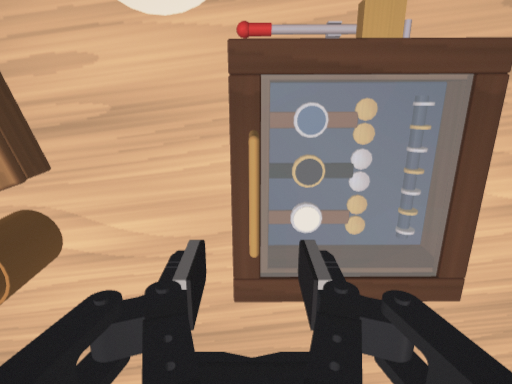

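The bar appears at column 254 and rows 132–255, against a prediction of 253 and 137–250, so it lines up with the finger centre. I'm descending and gripping.

Request:
jog_arm(
  targets=[
    {"offset": [0.0005,0.02,0],"yaw": 0},
    {"offset": [0.0005,0.045,0],"yaw": 0},
    {"offset": [0.0005,0.07,0],"yaw": 0},
    {"offset": [0.0005,0.09,0],"yaw": 0},
    {"offset": [0.0005,0.1,0],"yaw": 0},
    {"offset": [0.0005,0.106,0],"yaw": 0},
    {"offset": [0.0005,0.106,0],"yaw": 0},
    {"offset": [0.0005,0.106,0],"yaw": 0},
  ],
)

```text
time_s: 2.95
eef_pos: [501.3, 115.0, 143.2]
ee_rot: [-0.469, 0.468, -0.529, 0.53]
force: [0.4, -0.3, 0.2]
grip_width: 0.529
```

Request:
jog_arm(
  targets=[
    {"offset": [0,0,0],"yaw": 0},
    {"offset": [0,0,0],"yaw": 0},
    {"offset": [0,0,0],"yaw": 0},
    {"offset": [0,0,0],"yaw": 0},
    {"offset": [0,0,0],"yaw": 0},
    {"offset": [0,0,0],"yaw": 0},
  ],
  fingers=0.0,
  grip_force=25,
)

```text
time_s: 3.45
eef_pos: [501.6, 114.0, 144.0]
ee_rot: [-0.469, 0.468, -0.529, 0.531]
force: [-2.2, -6.3, 4.3]
grip_width: 0.081
```

Run:
```python
from h import *
s,M=tool();print(s["time_s"],s["eef_pos"],ang(),s["grip_width"],s["force"].round(1),s["wrist_torque"].round(2))
shot("side","s2.png")
# planned arc; bar relative, keep 3 above
for th in np.arange(0,1.84,0.0763): print(round(th,3), (np.array(case2w(POSE,lidpt(th,202,49))[0])-case2w(POSE,lidpt(0,202,49))[0])@M)
```

```text
3.45 [501.60870628 114.04987645 143.99089281] -1.6931574410203452 0.08051128204315038 [-2.2 -6.3  4.3] [-0.99  0.28  0.03]
0.0 [0. 0. 0.]
0.076 [  4.34810503 -15.24781256   0.0480543 ]
0.153 [  9.84584198 -30.11981796   0.09763571]
0.229 [ 16.46122026 -44.52947799   0.1484557 ]
0.305 [ 24.15574586 -58.39294477   0.20021857]
0.382 [ 32.88464536 -71.62954862   0.25262312]
0.458 [ 42.59712648 -84.16226754   0.30536442]
0.534 [ 53.23667358 -95.9181753    0.35813556]
0.61 [  64.74137656 -106.82886585    0.41062947]
0.687 [  77.04429109 -116.83085135    0.46254072]
0.763 [  90.07382816 -125.86593156    0.51356722]
0.839 [ 103.75417063 -133.88153259    0.56341206]
0.916 [ 118.00571444 -140.8310127     0.61178521]
0.992 [ 132.74553173 -146.67393381    0.65840518]
1.068 [ 147.88785351 -151.37629675    0.7030007 ]
1.144 [ 163.3445686  -154.91073908    0.74531228]
1.221 [ 179.02573647 -157.25669437    0.78509371]
1.297 [ 194.8401105  -158.40051181    0.8221135 ]
1.373 [ 210.69566895 -158.33553569    0.85615625]
1.45 [ 226.50015045 -157.06214409    0.88702386]
1.526 [ 242.16159084 -154.5877467     0.91453672]
1.602 [ 257.58885829 -150.92674171    0.93853473]
1.679 [ 272.69218361 -146.10043203    0.95887826]
1.755 [ 287.38368255 -140.1369013     0.97544893]
1.831 [ 301.57786726 -133.07085051    0.98815031]
```

View pics/s2.png

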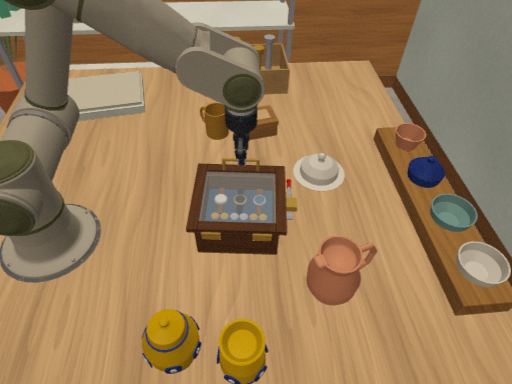

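The fingers are stopped on the bar (opening about 7 mm) with low forces. I'm lifting along the arc.

```bash
cat >> h.py <<'E'
def lidarc(ths,dz=4,dx=0.):
    s,M=tool()
    for th in ths:
        p=lidpt(th,202,49); p[0]+=dx; p[2]+=dz
        o=off(case2w(POSE,p))[0]
        print(round(th,3),'{"offset": [%.4f, %.4f, %.4f], "yaw": 0}'%tuple(o))
E
python3 - <<'E'
from h import *
lidarc(np.arange(1,13)*0.05)
E
```

```text
0.05 {"offset": [0.0020, -0.0090, -0.0009], "yaw": 0}
0.1 {"offset": [0.0052, -0.0189, -0.0009], "yaw": 0}
0.15 {"offset": [0.0089, -0.0286, -0.0009], "yaw": 0}
0.2 {"offset": [0.0131, -0.0381, -0.0008], "yaw": 0}
0.25 {"offset": [0.0178, -0.0474, -0.0008], "yaw": 0}
0.3 {"offset": [0.0229, -0.0565, -0.0008], "yaw": 0}
0.35 {"offset": [0.0284, -0.0653, -0.0007], "yaw": 0}
0.4 {"offset": [0.0344, -0.0737, -0.0007], "yaw": 0}
0.45 {"offset": [0.0408, -0.0819, -0.0007], "yaw": 0}
0.5 {"offset": [0.0477, -0.0898, -0.0006], "yaw": 0}
0.55 {"offset": [0.0549, -0.0973, -0.0006], "yaw": 0}
0.6 {"offset": [0.0624, -0.1044, -0.0006], "yaw": 0}
```

Request:
jog_arm(
  targets=[
    {"offset": [0.002,-0.009,0],"yaw": 0},
    {"offset": [0.005,-0.019,0],"yaw": 0},
    {"offset": [0.009,-0.0285,0],"yaw": 0},
    {"offset": [0.013,-0.038,0],"yaw": 0},
    {"offset": [0.018,-0.0475,0],"yaw": 0},
    {"offset": [0.023,-0.0565,0],"yaw": 0},
    {"offset": [0.0285,-0.065,0],"yaw": 0},
    {"offset": [0.0345,-0.0735,0],"yaw": 0},
    {"offset": [0.041,-0.082,0],"yaw": 0},
    {"offset": [0.0475,-0.09,0],"yaw": 0},
    {"offset": [0.055,-0.0975,0],"yaw": 0},
    {"offset": [0.0625,-0.1045,0],"yaw": 0},
  ],
)

```text
time_s: 4.5
eef_pos: [494.1, 52.6, 250.4]
ee_rot: [-0.47, 0.467, -0.528, 0.531]
force: [4.3, 6.8, 4.7]
grip_width: 0.079
```

Run:
```python
from h import *
s,M=tool();print(s["time_s"],s["eef_pos"],ang(),s["grip_width"],s["force"].round(1))
c=shot("side","s3.png");print(case2w(POSE,lidpt(.6,202,49)))
lidarc(.6+np.arange(1,13)*0.05)
```

```text
4.5 [494.12054028  52.60324943 250.41213293] -1.692840040853163 0.07878297442022872 [4.3 6.8 4.7]
[[493.18269538  52.36853506 244.49922476]]
0.65 {"offset": [0.0071, -0.0038, -0.0009], "yaw": 0}
0.7 {"offset": [0.0153, -0.0101, -0.0009], "yaw": 0}
0.75 {"offset": [0.0239, -0.0160, -0.0008], "yaw": 0}
0.8 {"offset": [0.0327, -0.0215, -0.0008], "yaw": 0}
0.85 {"offset": [0.0418, -0.0266, -0.0007], "yaw": 0}
0.9 {"offset": [0.0511, -0.0312, -0.0007], "yaw": 0}
0.95 {"offset": [0.0606, -0.0353, -0.0006], "yaw": 0}
1.0 {"offset": [0.0704, -0.0389, -0.0006], "yaw": 0}
1.05 {"offset": [0.0803, -0.0421, -0.0006], "yaw": 0}
1.1 {"offset": [0.0903, -0.0447, -0.0005], "yaw": 0}
1.15 {"offset": [0.1005, -0.0469, -0.0005], "yaw": 0}
1.2 {"offset": [0.1107, -0.0485, -0.0004], "yaw": 0}
```

View pics/s3.png

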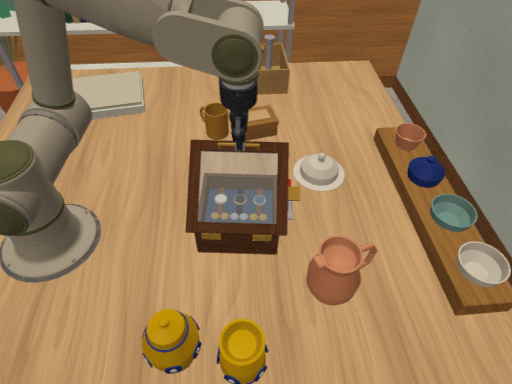

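The lid is rising in the grip with forces under 9 N, so I'm continuing.

Request:
jog_arm(
  targets=[
    {"offset": [0.0075,-0.005,0],"yaw": 0},
    {"offset": [0.0155,-0.0115,0],"yaw": 0},
    {"offset": [0.024,-0.0175,0],"yaw": 0},
    {"offset": [0.033,-0.023,0],"yaw": 0},
    {"offset": [0.042,-0.028,0],"yaw": 0},
    {"offset": [0.051,-0.032,0],"yaw": 0},
    {"offset": [0.0605,-0.0365,0],"yaw": 0},
    {"offset": [0.0705,-0.04,0],"yaw": 0},
    {"offset": [0.0805,-0.043,0],"yaw": 0},
    {"offset": [0.0905,-0.0455,0],"yaw": 0},
    {"offset": [0.1005,-0.048,0],"yaw": 0},
    {"offset": [0.1105,-0.0495,0],"yaw": 0},
  ],
)

```text
time_s: 5.55
eef_pos: [480.5, -58.8, 302.4]
ee_rot: [-0.47, 0.467, -0.527, 0.532]
force: [4.0, 0.4, 0.6]
grip_width: 0.079
```

Run:
```python
from h import *
s,M=tool();print(s["time_s"],s["eef_pos"],ang(),s["grip_width"],s["force"].round(1),case2w(POSE,lidpt(1.2,202,49)))
lidarc(1.2+np.arange(1,13)*0.05,dz=5)
```

```text
5.55 [480.52356759 -58.77133279 302.38683004] -1.6932161523642697 0.07910912860383919 [4.  0.4 0.6] [[479.80936492 -58.35069585 296.02742533]]
1.25 {"offset": [0.0100, 0.0002, -0.0007], "yaw": 0}
1.3 {"offset": [0.0204, -0.0004, -0.0007], "yaw": 0}
1.35 {"offset": [0.0308, -0.0004, -0.0007], "yaw": 0}
1.4 {"offset": [0.0411, 0.0000, -0.0007], "yaw": 0}
1.45 {"offset": [0.0515, 0.0010, -0.0007], "yaw": 0}
1.5 {"offset": [0.0618, 0.0024, -0.0006], "yaw": 0}
1.55 {"offset": [0.0720, 0.0044, -0.0006], "yaw": 0}
1.6 {"offset": [0.0821, 0.0069, -0.0006], "yaw": 0}
1.65 {"offset": [0.0920, 0.0099, -0.0006], "yaw": 0}
1.7 {"offset": [0.1018, 0.0134, -0.0006], "yaw": 0}
1.75 {"offset": [0.1114, 0.0174, -0.0007], "yaw": 0}
1.8 {"offset": [0.1208, 0.0218, -0.0007], "yaw": 0}
```

Request:
jog_arm(
  targets=[
    {"offset": [0.01,-0.0005,0],"yaw": 0},
    {"offset": [0.0205,-0.001,0],"yaw": 0},
    {"offset": [0.031,-0.001,0],"yaw": 0},
    {"offset": [0.041,0,0],"yaw": 0},
    {"offset": [0.0515,0.001,0],"yaw": 0},
    {"offset": [0.062,0.0025,0],"yaw": 0},
    {"offset": [0.072,0.0045,0],"yaw": 0},
    {"offset": [0.082,0.007,0],"yaw": 0},
    {"offset": [0.092,0.01,0],"yaw": 0},
    {"offset": [0.102,0.0135,0],"yaw": 0},
    {"offset": [0.1115,0.0175,0],"yaw": 0},
    {"offset": [0.12,0.0215,0],"yaw": 0},
  ],
)

```text
time_s: 6.55
eef_pos: [466.0, -179.0, 280.3]
ee_rot: [-0.47, 0.467, -0.527, 0.532]
force: [7.1, -1.6, -0.4]
grip_width: 0.082
```

Run:
```python
from h import *
s,M=tool();print(s["time_s"],s["eef_pos"],ang(),s["grip_width"],s["force"].round(1),case2w(POSE,lidpt(1.83,202,49)))
lidarc([1.81,1.82,1.83,1.84],dz=5)
c=shot("side","s4.png");shot("wrist","w4.png")
```

```text
6.55 [ 465.98419217 -179.02440344  280.27663302] -1.6934605779377796 0.08171042608696905 [ 7.1 -1.6 -0.4] [[ 464.62049211 -184.10099579  272.69283265]]
1.81 {"offset": [0.0015, 0.0006, -0.0007], "yaw": 0}
1.82 {"offset": [0.0034, 0.0016, -0.0008], "yaw": 0}
1.83 {"offset": [0.0052, 0.0026, -0.0008], "yaw": 0}
1.84 {"offset": [0.0070, 0.0036, -0.0008], "yaw": 0}
```

View pics/s4.png

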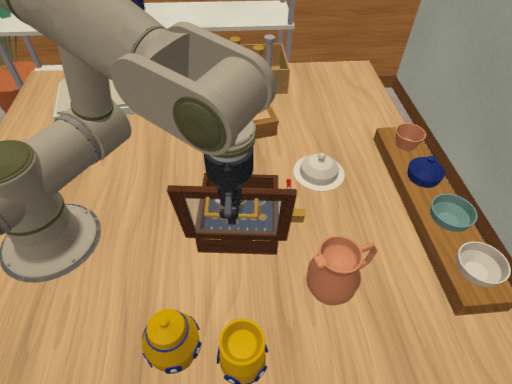

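View pics/w4.png

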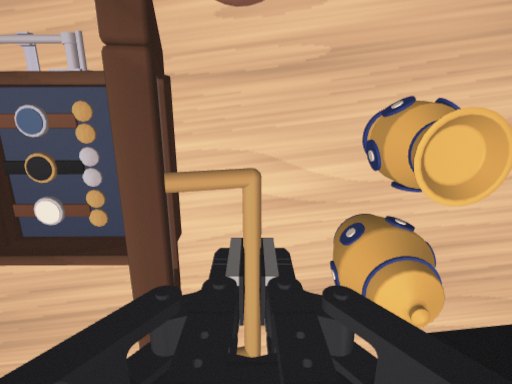

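The hand holds the bar with the lid near its stop, and the forces are small. I'm moving the last 6 mm to the stop.

Request:
jog_arm(
  targets=[
    {"offset": [0.002,0.001,0],"yaw": 0},
    {"offset": [0.004,0.002,0],"yaw": 0},
    {"offset": [0.0065,0.003,0],"yaw": 0},
    {"offset": [0.0065,0.003,0],"yaw": 0},
  ],
)

```text
time_s: 6.98
eef_pos: [465.2, -185.6, 276.7]
ee_rot: [-0.471, 0.466, -0.528, 0.531]
force: [5.5, 5.0, 3.9]
grip_width: 0.074
```

Run:
```python
from h import *
s,M=tool();print(s["time_s"],s["eef_pos"],s["grip_width"],s["force"].round(1),case2w(POSE,lidpt(1.83,202,49)))
```

```text
6.9833 [ 465.24843581 -185.57377333  276.67725101] 0.07430737039902918 [5.5 5.  3.9] [[ 464.62049211 -184.10099579  272.69283265]]
```

The lid is at its stop (5 N reaction). I'm opening slightly and raising the hand.

Request:
jog_arm(
  targets=[
    {"offset": [0,0,0],"yaw": 0},
    {"offset": [0,0,0],"yaw": 0},
    {"offset": [0,0,0],"yaw": 0},
    {"offset": [0,0,0],"yaw": 0},
  ],
  fingers=0.018,
)

```text
time_s: 7.32
eef_pos: [464.8, -185.9, 276.4]
ee_rot: [-0.47, 0.466, -0.529, 0.531]
force: [-1.3, -1.4, 3.4]
grip_width: 0.208
```

Request:
jog_arm(
  targets=[
    {"offset": [0,-0.008,0],"yaw": 0},
    {"offset": [0,-0.02,0],"yaw": 0},
    {"offset": [0,-0.04,0],"yaw": 0},
    {"offset": [0,-0.06,0],"yaw": 0},
    {"offset": [0,-0.085,0],"yaw": 0},
    {"offset": [0,-0.1,0],"yaw": 0},
    {"offset": [0,-0.1,0],"yaw": 0},
  ],
)

```text
time_s: 7.9
eef_pos: [464.4, -186.2, 379.5]
ee_rot: [-0.471, 0.466, -0.527, 0.533]
force: [0.1, 0.4, -0.8]
grip_width: 0.209
```

Run:
```python
from h import *
s,M=tool();print(s["time_s"],s["eef_pos"],s["grip_width"],s["force"].round(1),ang())
for n in("scene","side","wrist"):
    c=shot(n,n[:2]+"5.png")
    for th in(1.78,1.83,1.88): print(n,th,proj(c,case2w(POSE,[lidpt(th,202,49,45),lidpt(th,202,49,-45),lidpt(th,222,14,118)])).round(0).tolist())
    print(proj(c,case2w(POSE,[rodpt(0)])))
print(off(case2w(POSE,[rodpt(0)+np.array([0,0,5]),])), "yaw",ang()-(POSE[2]+np.pi/2))
```

```text
7.9 [ 464.37165047 -186.15243425  379.45803144] 0.2088302405345791 [ 0.1  0.4 -0.8] -1.6942038940582573
scene 1.78 [[199.0, 173.0], [187.0, 145.0], [221.0, 187.0]]
scene 1.83 [[196.0, 175.0], [184.0, 147.0], [217.0, 189.0]]
scene 1.88 [[192.0, 177.0], [180.0, 149.0], [213.0, 191.0]]
[[316.1711975  200.87759653]]
side 1.78 [[256.0, 213.0], [207.0, 212.0], [297.0, 192.0]]
side 1.83 [[256.0, 219.0], [206.0, 217.0], [298.0, 198.0]]
side 1.88 [[256.0, 225.0], [206.0, 223.0], [298.0, 204.0]]
[[288.94099811 180.14728119]]
wrist 1.78 [[237.0, 140.0], [239.0, 257.0], [177.0, 12.0]]
wrist 1.83 [[250.0, 139.0], [251.0, 254.0], [198.0, 13.0]]
wrist 1.88 [[263.0, 138.0], [262.0, 251.0], [217.0, 15.0]]
[[ 8.27109807 47.98425039]]
[[-0.3103  0.3169  0.1301]] yaw -1.5741530423142311
```

View pics/si5.png

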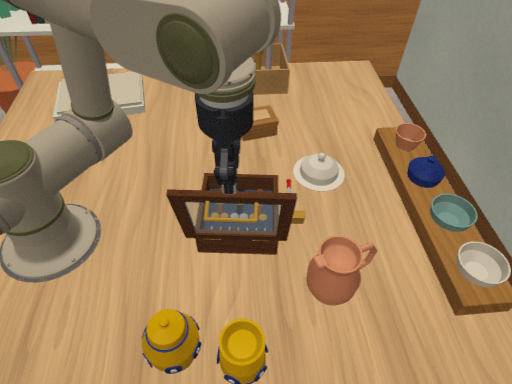

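View pics/sc5.png

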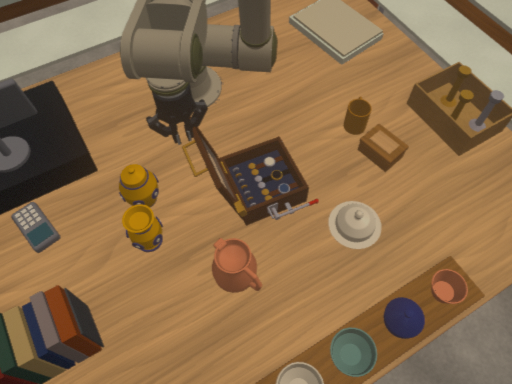

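View pics/wr5.png

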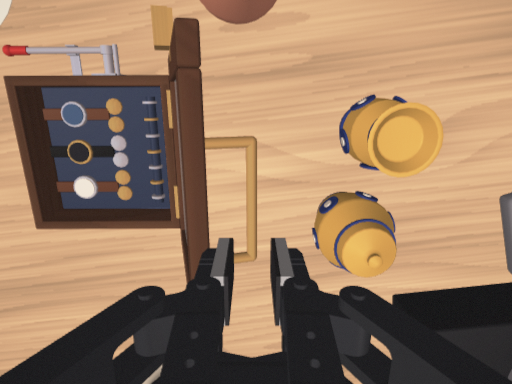

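Run:
```python
from h import *
import pickle
c=pickle.load(open("C0.pkl","rb"))["side"]
for nm,tcp,px,j1 in (("start",(525,0,248),(252,73),-.223),("s2",(501.6,114,144),(241,89),0),("s3",(494,52.6,250.4),(237,57),-.12),("s5",(464,-186,379.5),(189,52),-.68)):
  for off_ in(115,150,180):
    best=None
    for z in range(200,900,3):
        P=np.array([tcp[0]+off_*np.sin(j1),tcp[1]-off_*np.cos(j1),z]); u=proj(c,P)[0]
        e=np.hypot(*(u-px))
        if best is None or e<best[0]:best=(e,z,z-tcp[2],u.round())
    print(nm,off_,best)
print(ctrl.sense()["joints"].round(3))
```

```text
start 115 (np.float64(4.636481482116221), 518, 270, array([247.,  72.]))
start 150 (np.float64(8.375885247131786), 536, 288, array([244.,  74.]))
start 180 (np.float64(12.055663980035071), 554, 306, array([240.,  73.]))
s2 115 (np.float64(2.797447974053028), 419, 275, array([244.,  89.]))
s2 150 (np.float64(4.178638579334352), 443, 299, array([245.,  88.]))
s2 180 (np.float64(5.4517326913386235), 461, 317, array([246.,  89.]))
s3 115 (np.float64(4.754970677037765), 515, 264.6, array([232.,  57.]))
s3 150 (np.float64(6.828009725152167), 533, 282.6, array([230.,  58.]))
s3 180 (np.float64(8.885323446637695), 548, 297.6, array([228.,  58.]))
s5 115 (np.float64(46.69162093854452), 626, 246.5, array([144.,  63.]))
s5 150 (np.float64(79.63948638594182), 632, 252.5, array([113.,  74.]))
s5 180 (np.float64(111.96839395233805), 632, 252.5, array([84., 90.]))
[-0.618  0.197  1.321  0.005  1.621  1.076]
```

The lid is leaning on its stop: bar at column 251, and 1.83 rad predicts 250–251. I'm moving over the rod's red end.

Request:
jog_arm(
  targets=[
    {"offset": [-0.02,0,0.008],"yaw": -0.12},
    {"offset": [-0.046,0,0.019],"yaw": -0.245},
    {"offset": [-0.072,0,0.03],"yaw": -0.37},
    {"offset": [-0.1,0,0.042],"yaw": -0.495},
    {"offset": [-0.128,0,0.054],"yaw": -0.62},
    {"offset": [-0.156,0,0.066],"yaw": -0.745},
    {"offset": [-0.184,0,0.078],"yaw": -0.87},
    {"offset": [-0.212,0,0.09],"yaw": -0.995},
    {"offset": [-0.24,0,0.102],"yaw": -1.12},
    {"offset": [-0.266,0,0.112],"yaw": -1.245},
    {"offset": [-0.29,0,0.122],"yaw": -1.37},
    {"offset": [-0.31,0,0.13],"yaw": -1.495},
  ],
  fingers=0.026,
)

```text
time_s: 9.05
eef_pos: [631.4, 107.6, 375.0]
ee_rot: [0.705, -0.703, 0.067, -0.068]
force: [-0.7, -1.0, 0.4]
grip_width: 0.303
```

Request:
jog_arm(
  targets=[
    {"offset": [0,0.03,0],"yaw": -0.079},
    {"offset": [0,0.065,0],"yaw": -0.079},
    {"offset": [0,0.1,0],"yaw": -0.079},
    {"offset": [0,0.135,0],"yaw": -0.079},
    {"offset": [0,0.165,0],"yaw": -0.079},
    {"offset": [0,0.19,0],"yaw": -0.079},
    {"offset": [0,0.2,0],"yaw": -0.079},
    {"offset": [0,0.2,0],"yaw": -0.079},
  ],
)

```text
time_s: 9.72
eef_pos: [630.3, 108.2, 171.7]
ee_rot: [0.707, -0.705, 0.042, -0.038]
force: [-0.1, 0.0, -0.3]
grip_width: 0.309
```

Run:
```python
from h import *
s,M=tool();print(s["time_s"],s["eef_pos"],s["grip_width"],s["force"].round(1),ang(),POSE[2]+np.pi/2)
for n in("side","wrist"):
    c=shot(n,n[:2]+"6.png")
    print(proj(c,case2w(POSE,[rodpt(0),rodpt(0,100)])))
print(off(case2w(POSE,[rodpt(0)+np.array([0,0,5]),])))
```

```text
9.7167 [630.33993139 108.17868471 171.71785007] 0.30940341356078654 [-0.1  0.  -0.3] -0.11327495529190147 -0.1202036732051035
[[288.94099811 180.14728119]
 [289.23683656 186.72097757]]
[[253.60029209 195.35522105]
 [253.30270956 224.54164639]]
[[ 0.0006  0.1159 -0.0015]]
```

View pics/si6.png

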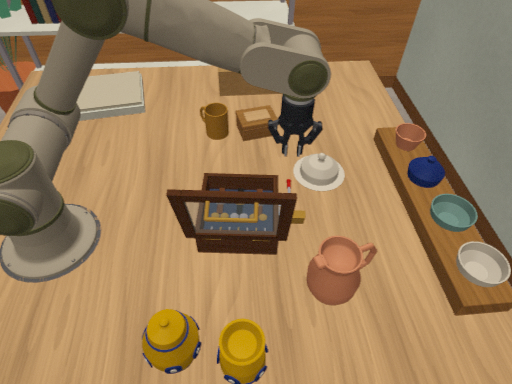

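View pics/wr6.png

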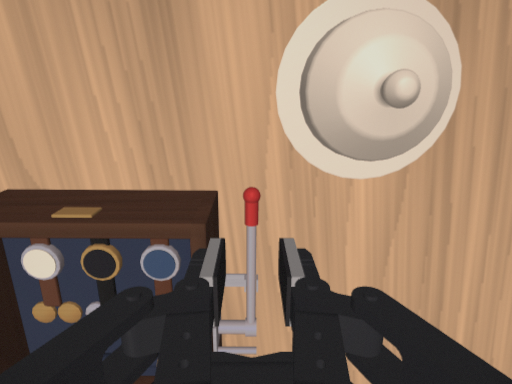

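The red ball is at (252,194), predicted (254,195), and the finger gap is centred at column 251. I'm descending and gripping the ball.

Request:
jog_arm(
  targets=[
    {"offset": [0,0.02,-0.001],"yaw": 0.007},
    {"offset": [0,0.045,-0.001],"yaw": 0.007},
    {"offset": [0,0.07,-0.001],"yaw": 0.007},
    {"offset": [0,0.09,-0.001],"yaw": 0.007},
    {"offset": [0,0.105,-0.001],"yaw": 0.007},
    {"offset": [0,0.114,-0.001],"yaw": 0.007},
    {"offset": [0,0.115,-0.001],"yaw": 0.007},
    {"offset": [0,0.115,-0.001],"yaw": 0.007},
  ],
)

```text
time_s: 10.48
eef_pos: [632.9, 107.9, 62.1]
ee_rot: [0.707, -0.705, 0.041, -0.044]
force: [0.2, 1.0, -0.3]
grip_width: 0.308
```

Request:
jog_arm(
  targets=[
    {"offset": [0,0,0],"yaw": 0},
    {"offset": [0,0,0],"yaw": 0},
    {"offset": [0,0,0],"yaw": 0},
    {"offset": [0,0,0],"yaw": 0},
    {"offset": [0,0,0],"yaw": 0},
  ],
  fingers=0.0,
  grip_force=20,
)

```text
time_s: 10.9
eef_pos: [631.5, 108.1, 62.9]
ee_rot: [0.707, -0.705, 0.042, -0.042]
force: [-10.7, 0.2, 3.8]
grip_width: 0.138
```

```bash
cat >> h.py <<'E'
def rodarc(ths,dz=5,dx=0.):
    for th in ths:
        p=rodpt(th); p[0]+=dx; p[2]+=dz
        print(round(th,3),'{"offset": [%.4f, %.4f, %.4f], "yaw": 0}'%tuple(off(case2w(POSE,p))[0]))
E
python3 - <<'E'
from h import *
s,M=tool();print(s["time_s"],s["eef_pos"],s["grip_width"],s["force"].round(1),ang(),case2w(POSE,rodpt(0)))
c=shot("side","si7.png")
rodarc(np.arange(1,13)*.08)
E
```

```text
10.9 [631.48458352 108.08168542  62.86106188] 0.13809546228086736 [-10.7   0.2   3.8] -0.11969714112707795 [[632.73810423 106.97756308  55.        ]]
0.08 {"offset": [0.0014, -0.0071, -0.0013], "yaw": 0}
0.16 {"offset": [0.0014, -0.0171, -0.0025], "yaw": 0}
0.24 {"offset": [0.0014, -0.0269, -0.0045], "yaw": 0}
0.32 {"offset": [0.0014, -0.0365, -0.0072], "yaw": 0}
0.4 {"offset": [0.0014, -0.0458, -0.0107], "yaw": 0}
0.48 {"offset": [0.0014, -0.0549, -0.0149], "yaw": 0}
0.56 {"offset": [0.0014, -0.0636, -0.0198], "yaw": 0}
0.64 {"offset": [0.0014, -0.0719, -0.0255], "yaw": 0}
0.72 {"offset": [0.0014, -0.0797, -0.0317], "yaw": 0}
0.8 {"offset": [0.0013, -0.0869, -0.0386], "yaw": 0}
0.88 {"offset": [0.0013, -0.0936, -0.0460], "yaw": 0}
0.96 {"offset": [0.0013, -0.0997, -0.0539], "yaw": 0}
```

View pics/si7.png

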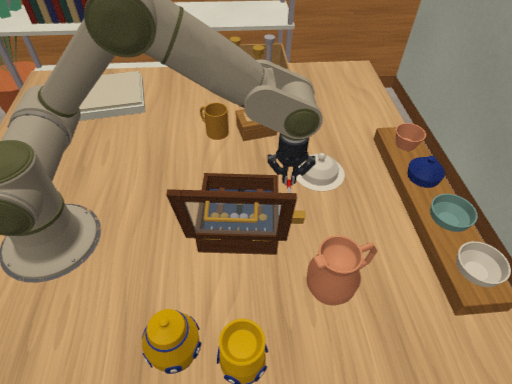

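The ball is gripped (12 mm). I'm swinging the rod up along its arc, using increments relative to the measured pose.

Request:
jog_arm(
  targets=[
    {"offset": [0,-0.0095,-0.0005],"yaw": 0},
    {"offset": [0,-0.0195,-0.0015],"yaw": 0},
    {"offset": [0,-0.0295,-0.0035],"yaw": 0},
    {"offset": [0,-0.039,-0.0065],"yaw": 0},
    {"offset": [0,-0.0485,-0.01],"yaw": 0},
    {"offset": [0,-0.0575,-0.014],"yaw": 0},
    {"offset": [0,-0.066,-0.019],"yaw": 0},
    {"offset": [0,-0.0745,-0.025],"yaw": 0},
    {"offset": [0,-0.0825,-0.031],"yaw": 0},
    {"offset": [0,-0.0895,-0.038],"yaw": 0},
    {"offset": [0,-0.0965,-0.0455],"yaw": 0},
    {"offset": [0,-0.1025,-0.0535],"yaw": 0},
  ],
)

```text
time_s: 11.95
eef_pos: [624.7, 54.2, 166.7]
ee_rot: [0.707, -0.705, 0.042, -0.042]
force: [-5.8, 0.6, -0.7]
grip_width: 0.14
```

Run:
```python
from h import *
s,M=tool();print(s["time_s"],s["eef_pos"],s["grip_width"],s["force"].round(1),ang(),case2w(POSE,rodpt(.96)))
c=shot("side","si8.png")
rodarc(.96+np.arange(1,13)*.073,dz=7)
```

```text
11.95 [624.65396241  54.20157104 166.69177664] 0.14029629251372513 [-5.8  0.6 -0.7] -0.11959197279574882 [[626.34546665  54.05223389 157.39894604]]
1.033 {"offset": [0.0014, -0.0016, -0.0061], "yaw": 0}
1.106 {"offset": [0.0014, -0.0061, -0.0141], "yaw": 0}
1.179 {"offset": [0.0014, -0.0099, -0.0224], "yaw": 0}
1.252 {"offset": [0.0014, -0.0131, -0.0309], "yaw": 0}
1.325 {"offset": [0.0014, -0.0156, -0.0397], "yaw": 0}
1.398 {"offset": [0.0014, -0.0175, -0.0486], "yaw": 0}
1.471 {"offset": [0.0014, -0.0188, -0.0577], "yaw": 0}
1.544 {"offset": [0.0015, -0.0194, -0.0668], "yaw": 0}
1.617 {"offset": [0.0015, -0.0193, -0.0759], "yaw": 0}
1.69 {"offset": [0.0015, -0.0186, -0.0850], "yaw": 0}
1.763 {"offset": [0.0015, -0.0172, -0.0940], "yaw": 0}
1.836 {"offset": [0.0015, -0.0152, -0.1029], "yaw": 0}
```

View pics/si8.png

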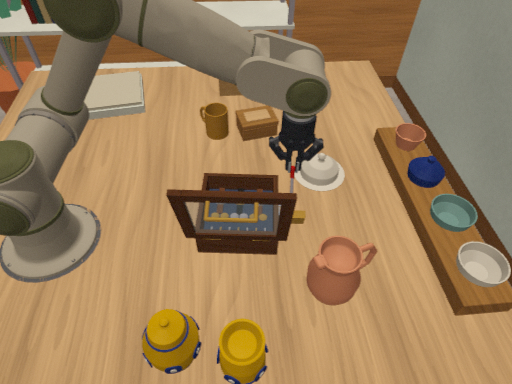

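The rod is following the hand, shown upright-ish at (292,170). I'm continuing over the top to its stop.

Request:
jog_arm(
  targets=[
    {"offset": [0,-0.0035,-0.0065],"yaw": 0},
    {"offset": [0,-0.0075,-0.014],"yaw": 0},
    {"offset": [0,-0.0115,-0.0225],"yaw": 0},
    {"offset": [0,-0.0145,-0.031],"yaw": 0},
    {"offset": [0,-0.017,-0.0395],"yaw": 0},
    {"offset": [0,-0.019,-0.0485],"yaw": 0},
    {"offset": [0,-0.02,-0.0575],"yaw": 0},
    {"offset": [0,-0.0205,-0.067],"yaw": 0},
    {"offset": [0,-0.0205,-0.076],"yaw": 0},
    {"offset": [0,-0.0195,-0.085],"yaw": 0},
    {"offset": [0,-0.018,-0.094],"yaw": 0},
    {"offset": [0,-0.0165,-0.1015],"yaw": 0},
  ],
)

```text
time_s: 13.0
eef_pos: [612.3, -49.3, 185.7]
ee_rot: [0.706, -0.705, 0.042, -0.043]
force: [-6.6, 0.4, 2.6]
grip_width: 0.136
```

Request:
jog_arm(
  targets=[
    {"offset": [0,0,-0.0005],"yaw": 0},
    {"offset": [0,0,-0.001],"yaw": 0},
  ],
)

```text
time_s: 13.17
eef_pos: [611.9, -50.9, 185.8]
ee_rot: [0.707, -0.705, 0.043, -0.043]
force: [-3.1, 2.0, -4.9]
grip_width: 0.14
```

Run:
```python
from h import *
s,M=tool();print(s["time_s"],s["eef_pos"],s["grip_width"],s["force"].round(1),ang(),case2w(POSE,rodpt(1.83)))
c=shot("side","si9.png")
```

```text
13.1667 [611.89156836 -50.90453232 185.75183926] 0.14020103594950734 [-3.1  2.  -4.9] -0.1217299021936116 [[613.90688104 -48.92814461 175.82429898]]
```

View pics/si9.png

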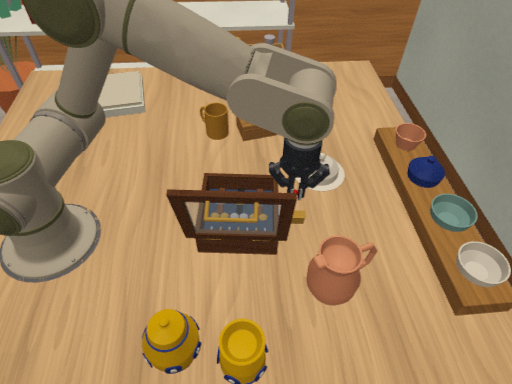

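The rod is at its stop (ball 2 mm past nominal, contact felt). I'm releasing it and rising.

Request:
jog_arm(
  targets=[
    {"offset": [0,0,0],"yaw": 0},
    {"offset": [0,0,0],"yaw": 0},
    {"offset": [0,0,0],"yaw": 0},
    {"offset": [0,0,0],"yaw": 0},
  ],
  fingers=0.032,
)

```text
time_s: 13.55
eef_pos: [612.4, -50.7, 186.5]
ee_rot: [0.706, -0.705, 0.042, -0.044]
force: [0.3, -0.1, 0.2]
grip_width: 0.376
```

Request:
jog_arm(
  targets=[
    {"offset": [0,-0.01,0],"yaw": 0},
    {"offset": [0,-0.03,0],"yaw": 0},
    {"offset": [0,-0.06,0],"yaw": 0},
    {"offset": [0,-0.095,0],"yaw": 0},
    {"offset": [0,-0.13,0],"yaw": 0},
    {"offset": [0,-0.165,0],"yaw": 0},
    {"offset": [0,-0.19,0],"yaw": 0},
    {"offset": [0,-0.2,0],"yaw": 0},
    {"offset": [0,-0.2,0],"yaw": 0},
  ],
)

```text
time_s: 14.3
eef_pos: [612.0, -50.9, 390.4]
ee_rot: [0.706, -0.706, 0.039, -0.046]
force: [0.1, -0.2, 0.6]
grip_width: 0.378
```

Run:
```python
from h import *
s,M=tool();print(s["time_s"],s["eef_pos"],s["grip_width"],s["force"].round(1),ang())
for n in("scene","side","wrist"):
    c=shot(n,n[:2]+"10.png")
    for a in(1.78,1.83,1.88):print(n,a,proj(c,case2w(POSE,[rodpt(a)])).round(1))
print(off(case2w(POSE,[lidpt(1.83,202,49)+np.array([0,0,5])])),ang()-POSE[2])
```

```text
14.3 [612.03055234 -50.88737493 390.42363199] 0.3775782539305766 [ 0.1 -0.2  0.6] -0.12094768300430418
scene 1.78 [[269.5 199.4]]
scene 1.83 [[267.4 200.5]]
scene 1.88 [[265.3 201.6]]
side 1.78 [[295.6 190.8]]
side 1.83 [[295.6 193.2]]
side 1.88 [[295.7 195.7]]
wrist 1.78 [[252.8 160.9]]
wrist 1.83 [[252.8 166.2]]
wrist 1.88 [[252.8 171.4]]
[[-0.13    0.1074 -0.1502]] 1.5699036639955377
```

View pics/si10.png

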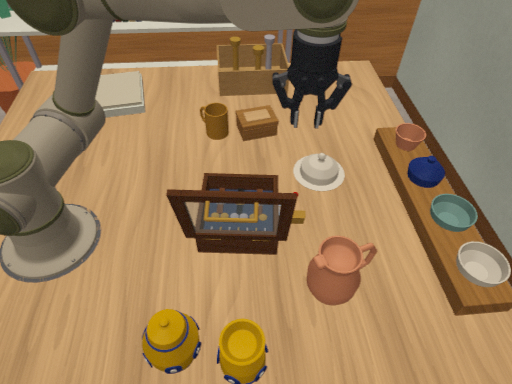

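View pics/wr10.png

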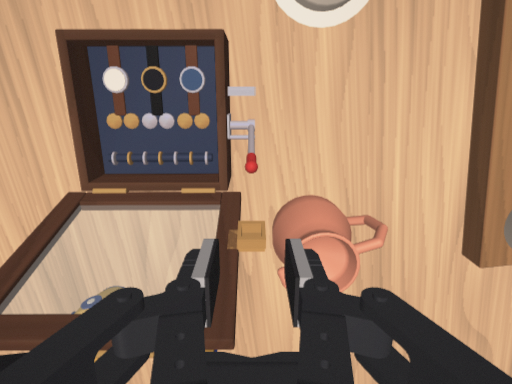

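The rod stands on its stop: ball at (252,165), where 1.83 rad predicts (253,166). I'm going back over the pull.

Request:
jog_arm(
  targets=[
    {"offset": [-0.01,0,-0.012],"yaw": 0.125},
    {"offset": [-0.022,0,-0.025],"yaw": 0.25},
    {"offset": [-0.034,0,-0.039],"yaw": 0.375},
    {"offset": [-0.046,0,-0.053],"yaw": 0.5},
    {"offset": [-0.058,0,-0.067],"yaw": 0.625},
    {"offset": [-0.07,0,-0.081],"yaw": 0.75},
    {"offset": [-0.082,0,-0.095],"yaw": 0.875},
    {"offset": [-0.094,0,-0.109],"yaw": 1.0},
    {"offset": [-0.106,0,-0.123],"yaw": 1.125},
    {"offset": [-0.116,0,-0.134],"yaw": 1.25},
    {"offset": [-0.124,0,-0.143],"yaw": 1.375},
    {"offset": [-0.13,0,-0.15],"yaw": 1.5},
  ],
  fingers=0.02,
)

```text
time_s: 15.45
eef_pos: [463.5, -184.5, 384.0]
ee_rot: [0.486, -0.485, 0.515, -0.513]
force: [0.4, 0.4, 0.2]
grip_width: 0.235
```

Request:
jog_arm(
  targets=[
    {"offset": [0,0,0],"yaw": 0.07},
    {"offset": [0,0,0],"yaw": 0.07},
    {"offset": [0,0,0],"yaw": 0.07},
  ],
)

```text
time_s: 15.7
eef_pos: [463.3, -184.4, 383.2]
ee_rot: [0.468, -0.467, 0.532, -0.529]
force: [-0.1, -0.1, -1.4]
grip_width: 0.234
```

Run:
```python
from h import *
s,M=tool();print(s["time_s"],s["eef_pos"],s["grip_width"],s["force"].round(1),ang(),POSE[2])
c=shot("wrist","w11.png");print(proj(c,case2w(POSE,[lidpt(1.83,202,49,45),lidpt(1.83,202,49,-45)])))
print(off(case2w(POSE,[lidpt(1.83,202,49)+np.array([0,0,4])])))
```

```text
15.7 [ 463.31946853 -184.35576534  383.21477106] 0.23364835992159486 [-0.1 -0.1 -1.4] -1.6955332081915278 -1.691
[[252.23191753 135.23826017]
 [252.57143571 247.67145047]]
[[0.     0.1067 0.0013]]
```

View pics/w11.png

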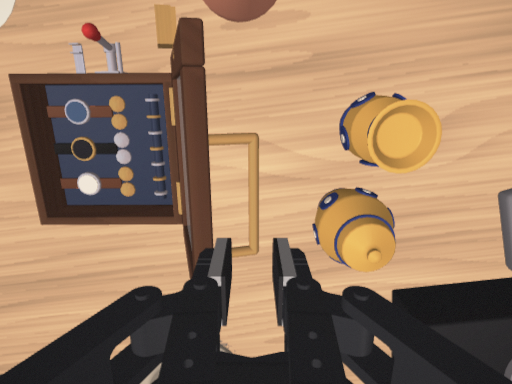

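The bar is at column 254 and the finger gap at 253. I'm descending onto the bar.

Request:
jog_arm(
  targets=[
    {"offset": [0.001,0.02,0.001],"yaw": 0},
    {"offset": [0.001,0.045,0.001],"yaw": 0},
    {"offset": [0.001,0.065,0.001],"yaw": 0},
    {"offset": [0.001,0.08,0.001],"yaw": 0},
    {"offset": [0.001,0.092,0.001],"yaw": 0},
    {"offset": [0.001,0.102,0.001],"yaw": 0},
    {"offset": [0.001,0.106,0.001],"yaw": 0},
    {"offset": [0.001,0.106,0.001],"yaw": 0},
  ],
)

```text
time_s: 16.42
eef_pos: [464.4, -184.9, 278.0]
ee_rot: [0.469, -0.468, 0.531, -0.529]
force: [-0.2, 0.4, 0.9]
grip_width: 0.233
```

Request:
jog_arm(
  targets=[
    {"offset": [0,0,0],"yaw": 0},
    {"offset": [0,0,0],"yaw": 0},
    {"offset": [0,0,0],"yaw": 0},
    {"offset": [0,0,0],"yaw": 0},
  ],
  fingers=0.0,
  grip_force=25,
)

```text
time_s: 16.75
eef_pos: [464.6, -185.1, 278.2]
ee_rot: [0.469, -0.468, 0.53, -0.529]
force: [0.1, -2.4, 2.4]
grip_width: 0.078
```

Run:
```python
from h import *
s,M=tool();print(s["time_s"],s["eef_pos"],s["grip_width"],s["force"].round(1),ang(),POSE[2])
print((s["eef_pos"]-case2w(POSE,lidpt(1.83,202,49))[0])@M)
lidarc(1.83-np.arange(1,13)*.045,dz=5)
```

```text
16.75 [ 464.60169712 -185.12133409  278.1529363 ] 0.0778806996769425 [ 0.1 -2.4  2.4] -1.6929467747027236 -1.691
[ 1.00247578 -5.46241973  0.10577528]
1.785 {"offset": [-0.0093, -0.0038, -0.0001], "yaw": 0}
1.74 {"offset": [-0.0179, -0.0077, -0.0001], "yaw": 0}
1.695 {"offset": [-0.0265, -0.0112, -0.0002], "yaw": 0}
1.65 {"offset": [-0.0354, -0.0143, -0.0002], "yaw": 0}
1.605 {"offset": [-0.0443, -0.0170, -0.0002], "yaw": 0}
1.56 {"offset": [-0.0534, -0.0192, -0.0002], "yaw": 0}
1.515 {"offset": [-0.0625, -0.0211, -0.0002], "yaw": 0}
1.47 {"offset": [-0.0718, -0.0226, -0.0002], "yaw": 0}
1.425 {"offset": [-0.0811, -0.0236, -0.0003], "yaw": 0}
1.38 {"offset": [-0.0904, -0.0243, -0.0003], "yaw": 0}
1.335 {"offset": [-0.0998, -0.0245, -0.0003], "yaw": 0}
1.29 {"offset": [-0.1091, -0.0243, -0.0003], "yaw": 0}
```

The bar is gripped. I'm bringing the lid forward to 1.29.

Request:
jog_arm(
  targets=[
    {"offset": [-0.009,-0.004,0],"yaw": 0},
    {"offset": [-0.018,-0.008,0],"yaw": 0},
    {"offset": [-0.0265,-0.0115,0],"yaw": 0},
    {"offset": [-0.0355,-0.0145,0],"yaw": 0},
    {"offset": [-0.0445,-0.017,0],"yaw": 0},
    {"offset": [-0.0535,-0.0195,0],"yaw": 0},
    {"offset": [-0.0625,-0.0215,0],"yaw": 0},
    {"offset": [-0.072,-0.023,0],"yaw": 0},
    {"offset": [-0.081,-0.024,0],"yaw": 0},
    {"offset": [-0.0905,-0.0245,0],"yaw": 0},
    {"offset": [-0.1,-0.0245,0],"yaw": 0},
    {"offset": [-0.109,-0.0245,0],"yaw": 0},
  ],
)

```text
time_s: 17.75
eef_pos: [477.9, -75.8, 302.7]
ee_rot: [0.469, -0.468, 0.53, -0.529]
force: [-1.4, 0.4, 1.7]
grip_width: 0.082
```

Run:
```python
from h import *
s,M=tool();print(s["time_s"],s["eef_pos"],s["grip_width"],s["force"].round(1),ang(),POSE[2])
print((s["eef_pos"]-case2w(POSE,lidpt(1.29,202,49))[0])@M)
c=shot("side","s12.png");shot("scene","sc12.png")
lidarc(1.29-np.arange(1,13)*.02,dz=5)
```

```text
17.75 [477.87224719 -75.83651892 302.72387829] 0.08217390495747945 [-1.4  0.4  1.7] -1.6927820216149876 -1.691
[-1.05071118 -5.05357687  0.16914124]
1.27 {"offset": [-0.0028, 0.0003, -0.0002], "yaw": 0}
1.25 {"offset": [-0.0070, 0.0007, -0.0002], "yaw": 0}
1.23 {"offset": [-0.0111, 0.0011, -0.0002], "yaw": 0}
1.21 {"offset": [-0.0152, 0.0015, -0.0002], "yaw": 0}
1.19 {"offset": [-0.0193, 0.0021, -0.0002], "yaw": 0}
1.17 {"offset": [-0.0235, 0.0027, -0.0002], "yaw": 0}
1.15 {"offset": [-0.0275, 0.0035, -0.0002], "yaw": 0}
1.13 {"offset": [-0.0316, 0.0043, -0.0002], "yaw": 0}
1.11 {"offset": [-0.0357, 0.0052, -0.0002], "yaw": 0}
1.09 {"offset": [-0.0397, 0.0061, -0.0002], "yaw": 0}
1.07 {"offset": [-0.0437, 0.0072, -0.0002], "yaw": 0}
1.05 {"offset": [-0.0477, 0.0083, -0.0002], "yaw": 0}
```

View pics/s12.png

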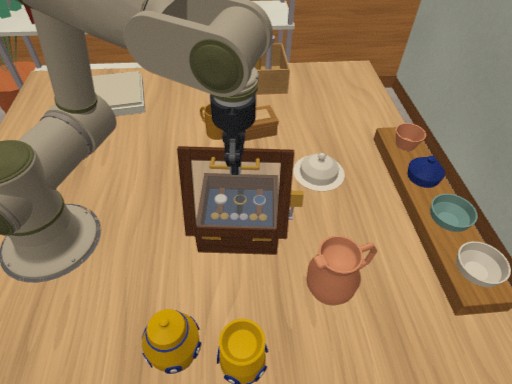

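View pics/sc12.png

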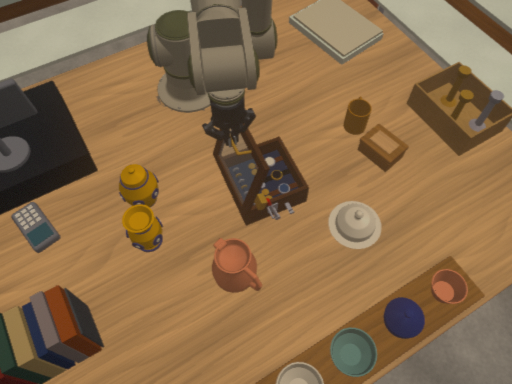

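The lid is at 1.29 with the rod still upright. I'm lowering slowly to 1.08.

Request:
jog_arm(
  targets=[
    {"offset": [-0.003,0,0],"yaw": 0},
    {"offset": [-0.007,0.0005,0],"yaw": 0},
    {"offset": [-0.011,0.001,0],"yaw": 0},
    {"offset": [-0.015,0.0015,0],"yaw": 0},
    {"offset": [-0.0195,0.002,0],"yaw": 0},
    {"offset": [-0.0235,0.0025,0],"yaw": 0},
    {"offset": [-0.0275,0.0035,0],"yaw": 0},
    {"offset": [-0.0315,0.0045,0],"yaw": 0},
    {"offset": [-0.0355,0.005,0],"yaw": 0},
    {"offset": [-0.039,0.006,0],"yaw": 0},
    {"offset": [-0.0415,0.0065,0],"yaw": 0},
    {"offset": [-0.0415,0.0065,0],"yaw": 0},
  ],
)

```text
time_s: 18.85
eef_pos: [483.0, -33.9, 296.2]
ee_rot: [0.47, -0.468, 0.53, -0.528]
force: [-0.3, 0.4, -1.4]
grip_width: 0.079
```

Run:
```python
from h import *
s,M=tool();print(s["time_s"],s["eef_pos"],s["grip_width"],s["force"].round(1))
print((s["eef_pos"]-case2w(POSE,lidpt(1.08,202,49))[0])@M)
for n in("side","scene"):
    c=shot(n)
    u=proj(c,case2w(POSE,[rodpt(1.81)]))[0].astype(int);i=cv2.cvtColor(c["img"],cv2.COLOR_RGB2BGR)[u[1]-50:u[1]+50,u[0]-65:u[0]+65]
    cv2.imwrite(f"pics/{n}13.png",cv2.resize(i,None,fx=6,fy=6,interpolation=cv2.INTER_CUBIC))
lidarc(1.08-np.arange(1,7)*.01,dz=5)
```

```text
18.85 [482.96628641 -33.85020749 296.17190064] 0.07895275412608975 [-0.3  0.4 -1.4]
[-0.25224861 -4.92064338  0.19351783]
1.07 {"offset": [-0.0022, 0.0006, -0.0002], "yaw": 0}
1.06 {"offset": [-0.0042, 0.0011, -0.0002], "yaw": 0}
1.05 {"offset": [-0.0062, 0.0017, -0.0002], "yaw": 0}
1.04 {"offset": [-0.0081, 0.0023, -0.0002], "yaw": 0}
1.03 {"offset": [-0.0101, 0.0029, -0.0002], "yaw": 0}
1.02 {"offset": [-0.0121, 0.0036, -0.0002], "yaw": 0}
```

View pics/scene13.png

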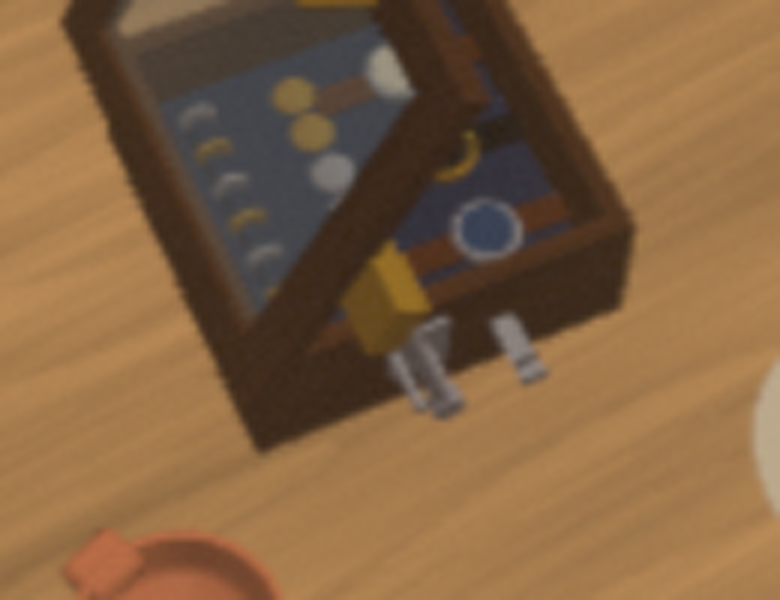

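View pics/side13.png

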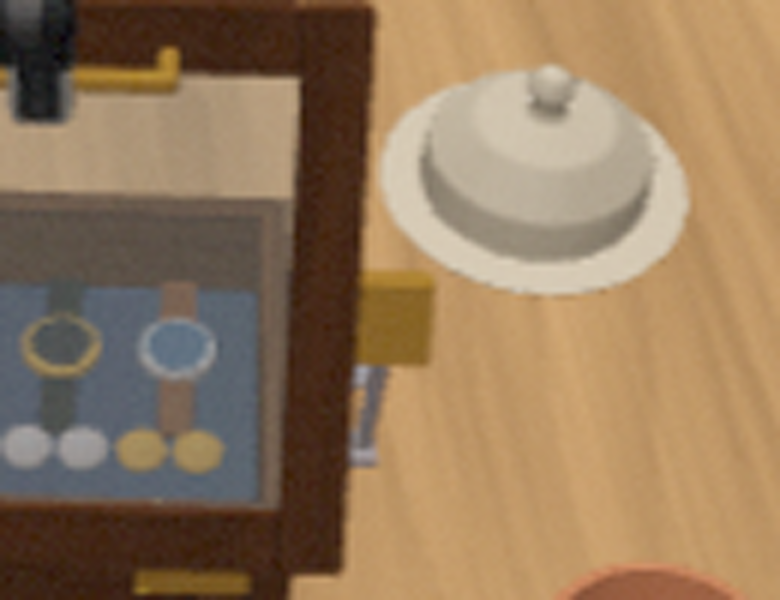

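The rod goes up into the brass cup and its red end is hidden. I'm easing down the last few millimetres.

Request:
jog_arm(
  targets=[
    {"offset": [-0.001,0.0003,0],"yaw": 0},
    {"offset": [-0.002,0.0006,0],"yaw": 0},
    {"offset": [-0.003,0.0009,0],"yaw": 0},
    {"offset": [-0.004,0.0011,0],"yaw": 0},
    {"offset": [-0.005,0.0014,0],"yaw": 0},
    {"offset": [-0.006,0.0017,0],"yaw": 0},
    {"offset": [-0.006,0.0017,0],"yaw": 0},
  ],
)

```text
time_s: 19.53
eef_pos: [483.7, -28.2, 294.7]
ee_rot: [0.47, -0.468, 0.53, -0.528]
force: [-1.4, 0.2, -0.2]
grip_width: 0.079
```

Request:
jog_arm(
  targets=[
    {"offset": [-0.001,0.0003,0],"yaw": 0},
    {"offset": [-0.002,0.0006,0],"yaw": 0},
    {"offset": [-0.002,0.0006,0],"yaw": 0},
  ],
)

```text
time_s: 19.78
eef_pos: [483.8, -26.6, 294.3]
ee_rot: [0.469, -0.469, 0.53, -0.529]
force: [-1.9, -4.8, 0.8]
grip_width: 0.079
```

Run:
```python
from h import *
s,M=tool();print(s["time_s"],s["eef_pos"],s["grip_width"],s["force"].round(1))
print((s["eef_pos"]-case2w(POSE,lidpt(1.04,202,49))[0])@M)
```

```text
19.7833 [483.81176661 -26.63609781 294.26409831] 0.07854050154480349 [-1.9 -4.8  0.8]
[ 0.49843615 -5.2544964   0.1686123 ]
```

Contact is building (−5 N) at about 1.04, as expected. I'm nudging slightly to confirm.

Request:
jog_arm(
  targets=[
    {"offset": [-0.0005,0.0002,0],"yaw": 0},
    {"offset": [-0.001,0.0003,0],"yaw": 0},
    {"offset": [-0.0015,0.0004,0],"yaw": 0},
    {"offset": [-0.0015,0.0004,0],"yaw": 0},
  ],
)

```text
time_s: 20.12
eef_pos: [483.9, -26.1, 294.1]
ee_rot: [-0.468, 0.469, -0.529, 0.53]
force: [-3.7, -6.7, 1.8]
grip_width: 0.081
```

Run:
```python
from h import *
s,M=tool();print(s["time_s"],s["eef_pos"],s["grip_width"],s["force"].round(1))
print((s["eef_pos"]-case2w(POSE,lidpt(1.04,202,49))[0])@M)
for n in("side","scene"):
    c=shot(n)
    u=proj(c,case2w(POSE,[rodpt(1.81)]))[0].astype(int);i=cv2.cvtColor(c["img"],cv2.COLOR_RGB2BGR)[u[1]-50:u[1]+50,u[0]-65:u[0]+65]
    cv2.imwrite(f"pics/{n}14.png",cv2.resize(i,None,fx=6,fy=6,interpolation=cv2.INTER_CUBIC))
```

```text
20.1167 [483.88380403 -26.13702971 294.13334318] 0.08071059710772216 [-3.7 -6.7  1.8]
[ 0.00786198 -5.12294168  0.18073251]
```

View pics/scene14.png

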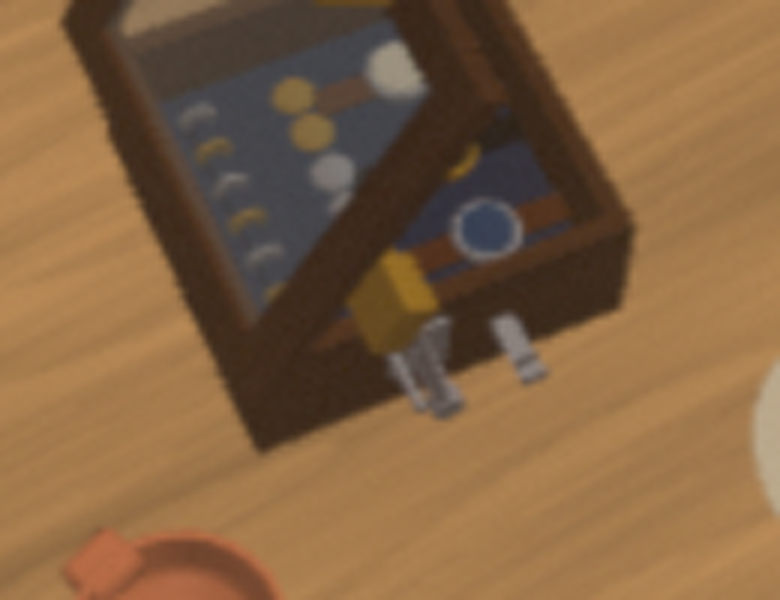

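The lid resists at 1.04 rad, so the rod is carrying it. I'm opening slightly and watching before withdrawing.

Request:
jog_arm(
  targets=[
    {"offset": [0,0,0],"yaw": 0},
    {"offset": [0,0,0],"yaw": 0},
    {"offset": [0,0,0],"yaw": 0},
    {"offset": [0,0,0],"yaw": 0},
    {"offset": [0,0,0],"yaw": 0},
    {"offset": [0,0,0],"yaw": 0},
  ],
  fingers=0.018,
)

```text
time_s: 20.72
eef_pos: [483.9, -26.0, 294.1]
ee_rot: [-0.469, 0.469, -0.529, 0.529]
force: [0.5, -0.4, 1.0]
grip_width: 0.21
```

Run:
```python
from h import *
s,M=tool();print(s["time_s"],s["eef_pos"],s["grip_width"],s["force"].round(1))
c=shot("wrist","w15.png");print([proj(c,case2w(POSE,[lidpt(t,202,49,45)])) for t in (1.0,1.04,1.08)])
```

```text
20.7167 [483.91773687 -26.044687   294.11903054] 0.20955164049533329 [ 0.5 -0.4  1. ]
[array([[234.45616159, 170.22029856]]), array([[253.2680059 , 171.64508112]]), array([[272.9646806 , 172.93576826]])]
```

View pics/w15.png

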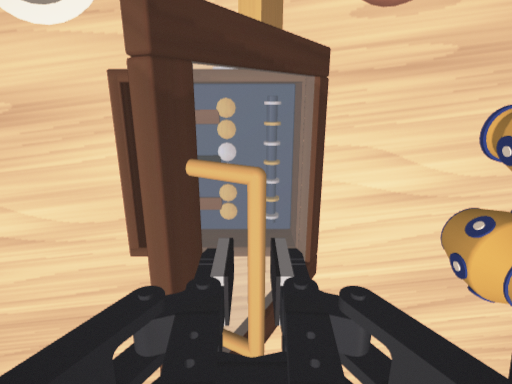

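The lid is standing by itself, with the bar near column 256 between the open pads and zero force. I'm withdrawing straight up.

Request:
jog_arm(
  targets=[
    {"offset": [0,-0.006,0],"yaw": 0},
    {"offset": [0,-0.016,0],"yaw": 0},
    {"offset": [0,-0.03,0],"yaw": 0},
    {"offset": [0,-0.05,0],"yaw": 0},
    {"offset": [0,-0.075,0],"yaw": 0},
    {"offset": [0,-0.1,0],"yaw": 0},
    {"offset": [0,-0.12,0],"yaw": 0},
    {"offset": [0,-0.13,0],"yaw": 0},
    {"offset": [0,-0.13,0],"yaw": 0},
    {"offset": [0,-0.13,0],"yaw": 0},
    {"offset": [0,-0.13,0],"yaw": 0},
  ],
)

```text
time_s: 21.68
eef_pos: [483.8, -25.9, 423.5]
ee_rot: [0.468, -0.469, 0.53, -0.529]
force: [0.8, -0.7, -0.2]
grip_width: 0.212
```

Run:
```python
from h import *
s,M=tool();print(s["time_s"],s["eef_pos"],s["grip_width"],s["force"].round(1))
for n in("side","scene","wrist"):
    c=shot(n,n+"16.png")
    for t in(1.0,1.04,1.08):print(n,t,proj(c,case2w(POSE,[lidpt(t,202,49,45),lidpt(t,202,49,-45),lidpt(t,222,14,118)])).round(0).tolist())
```

```text
21.6833 [483.79289704 -25.91512826 423.50332154] 0.2117408286369422 [ 0.8 -0.7 -0.2]
side 1.0 [[258.0, 151.0], [215.0, 150.0], [293.0, 140.0]]
side 1.04 [[258.0, 153.0], [215.0, 151.0], [293.0, 141.0]]
side 1.08 [[258.0, 154.0], [214.0, 153.0], [293.0, 142.0]]
scene 1.0 [[259.0, 149.0], [245.0, 122.0], [286.0, 166.0]]
scene 1.04 [[256.0, 149.0], [242.0, 123.0], [284.0, 166.0]]
scene 1.08 [[253.0, 150.0], [239.0, 123.0], [281.0, 167.0]]
wrist 1.0 [[243.0, 133.0], [244.0, 235.0], [188.0, 33.0]]
wrist 1.04 [[253.0, 133.0], [252.0, 237.0], [197.0, 32.0]]
wrist 1.08 [[263.0, 133.0], [262.0, 238.0], [208.0, 31.0]]
```

View pics/side16.png

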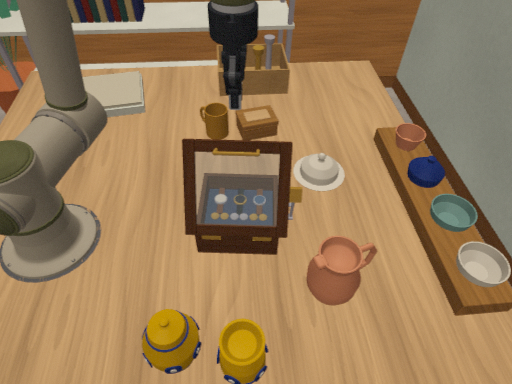

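View pics/wrist16.png

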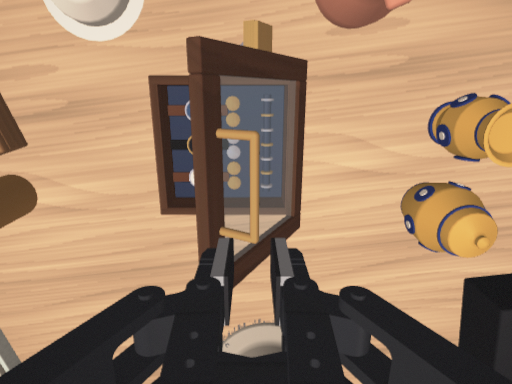

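View pics/scene16.png

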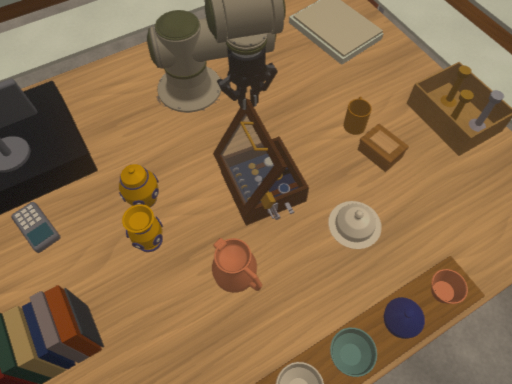

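Run:
```python
from rig import ctrl
print(ctrl.finish_job())
```

```text
the job is handed in; nothing more can be done
None
```

The show case is open as asked: the lid stands half open by itself on the prop rod, and I handed the job in at about 22 s. I did it in the order given:
- **Lid back:** I swung the lid back by its pull until it leaned on its hinge stop.
- **Rod up:** I swung the rod up by its red ball until it leaned on its own stop.
- **Lid down:** I brought the lid forward by the pull and let it down slowly until the rod took its weight. Then I released it and raised the hand clear.

**Last checks:**
- With the hand about 130 mm above the pull, the wrist picture fits a lid angle of about 1.04–1.05 rad, where 1.04 was expected.
- In the pictures the rod goes up into the brass cup. The red end inside is hidden, so I could not see it directly.
- Force on the hand was about 0 N after release, and readings between moves stayed under about 12 N throughout.
- The china looks the same in the last pictures as at the start; I compared these by eye only.

No check failed. The only disagreement was that the side camera placed the case about 6 mm off in y compared with the other two cameras. I used the combined estimate, and the grips on the pull and the ball bore it out to 1–2 mm.

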